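# Clamp the mixing tin and hold the ball dish to it

## Robot

A 6-joint arm with a two-finger parallel gripper is mounted at the origin on the work surface. World frame = base frame: x ahead of the robot, y to its left, z up, the work surface at z = 0. Lengths are in m, angles in rad, forces in N, time in s.
With the tool pointing down it reaches from about 0.325 to 0.9 m from the base axis. Payload 6.1 kg.
Tool frame: the origin (TCP) lies between the finger pads; the fingertips stand 19 mm ahead of it and the grasp point (between the pads) is the TCP; z points along the fingers, x is the direction in which the jaws open and shut, and the axes are right-handed (so a half turn about z gives the same grasp; the last joint's range is limited). The gripper opens to 87 mm and grips with 3 to 60 N. Pads are 19 mm wide; open, the fingers measure 117 mm over their backs; the gripper's body (75 mm by 190 mm) begins 51 mm behind the grasp point.
Start: joints at [1.085, 0.22, 1.526, -0, 1.395, -0.126], TCP at [0.22, 0.585, 0.242] pointing down, gripper open.
Joint ranges: [-2.98, 2.98], [-0.91, 2.08], [0.09, 2.57], [-1.24, 4.39], [0.2, 2.65], [-2.68, 2.68]. Speed limits (rad/s): [2.57, 2.57, 3.01, 3.14, 3.14, 3.14].

## Interface

Orientations are given as a unit quaternion [x, y, z, w].
In Python, from plant import bot, eyes gives the robot as it stands.
- The arm moves only by the tool jog_arm, never from a script. Its argument "commands" is text: rows parted by semicolons, each of 7 numbers parted by spaces: the shift along the tool's x, y, z in cm, then the turn, a rotation vector about the tool's x, y, z in rad, then the gripper's target within -1 to 1 (shut at 1, half-way at 0, fully open at -1). A call has 1 to 5 rows; each row is the pose to reach, as a shift and turn from the pose measured when the call began, along the tool's axes at that moment; what a row does not reach only later rows make up. A row lasts 1/12 s, in which the tool goes at most 41.7 mm and 7.16 degrees, less where a joint would pass 70% of its speed; a pose out of reach is approached as far as the arm can. A call with a gripper value outside its range is refused whole. The fingers move at their own pace and stop on an object; the grip force is fixed at half the most. Time passes only in rows, so rows that repeat a pose let the fingers close. It gives the time, the measured TCP pose, the force and the opening at its end, in the units of the state.
- bot.state(): the state, without advancing time (a new reading comes with each control period).
- eyes.snapshot(name): name is "side" or "top" or "wrist"; returns the picture (400x640x3 uint8, red, green, blue); there is no depth.
- eyes.camera_model(name): a dict with "mtx" (3x3 intrinsics, pixels), "xyz" and "attitude" of the camera in the world; the wrist camera has in their place "hand_eye" (4x4, takes a point from camera to tool coordinates, whose origin is the TCP and whose axes are the tool frame's). Camera axes: x right, y down, z forward; pixel columns grow to the right and rows downward; lengths in m; the calibration is good to about 2 mm. A picture is of the moment at which its call begins: read the wrist's pose just before it. camera_model takes no time and is no camera call.
- bot.finish_job(): hands the job in, once; it reports no verdict.
The state is a dict: "clock": time; "qpos": joint angles; "joint_velocities": joint speeds; "joint_torque": joint torques, N m; "ee_pos": TCP position; "tool_rot": TCP orientation; "wrist_force": force on the tool from outside, world axes, zero at the start; "ft_torque": the same for the moment, N m; "finger_gap": finger opening in m.
Only numpy, scipy, OpenCV 4.12 (cv2) and the standard library are available. Lean on these libraries where they do the work, as an engineer would, in place of code of your own. Each camera call takes 0.05 s, during which the arm holds its last target.

## Task

Crank the bench clamp until its jaw presses the open mixing tin firmly into the V. Then pick up the dish with the mixing ball by its upright tab, turn it through a quarter turn from the way it lay on its stand while keeping it level and the ball resting in its middle, and finish while still holding it there, level and still, with the tip of its spout just above the middle of the tin's mouth (a few centimetres at most, touching nothing). Leave the other things on the bench alone.

Things in the scene. Friction and masses are not known exactly. Their poses are not given: they have to be found in the camera images.
- clamp: Fixed bench clamp: base plate 110 x 300 x 12 mm along the clamp's y (from y = -215 to +85 mm), a fixed V-shaped jaw at the +y end, a grey gear housing (52 x 52 mm, top 68 mm up) at the -y end. Origin: underside of the base plate, under the axis of a tin seated in the V; z up. The crank's vertical axis stands on the housing at x = 0, y = -160 mm.
- crank (a joint): Crank on the housing, vertical axis; rad, 0 = jaw open, grows CLOCKWISE seen from above, stop at 5.2. At 0 its arm points along the clamp's -x. Slides the jaw 10 mm per rad along the clamp's +y, pushing the tin into the V; meets the seated tin at about 4.2, then springs press 12 N more per rad; about 4.9 is firm. Friction 0.2 N m (5 N at the grip); stays where it is left.
- crank_knob (a point): Point on the crank's black upright grip, a cylinder 20 mm in diameter and 40 mm tall that spins freely about its own vertical axis, 40 mm from the crank's axis. The point lies on the grip's axis, 113 mm above the bench: the grip reaches from 90 to 130 mm above the bench; the crank arm lies below it.
- jaw_face: The clamp's moving steel jaw face, a sprung plate (60 mm wide, 21 to 71 mm up) facing the clamp's +y, axes as the clamp's. Its origin moves with it and is at the clamp's origin when the crank reads 0; the face that meets the tin lies at y = -84 mm from its origin.
- tin: Empty open steel mixing tin, 84 mm in diameter, 90 mm tall, wall 3 mm, loose, standing upright on the clamp's base plate between the jaw and the V with a gap on both sides. Origin: centre of its underside; z up.
- tin_mouth (a point): Centre of the tin's open mouth, at rim height (102 mm above the bench).
- stand: Fixed dark steel block, 100 mm along its x, 70 mm along its y, 30 mm tall, on which the dish lies at the start. Origin: centre of its underside. At the start the dish lies with its axes parallel to the stand's.
- dish: Loose shallow round aluminium dish, 124 mm across, 21 mm deep at the rim, hollow sloping 10 degrees up from the centre, about 0.18 kg. Origin: centre of its flat foot (72 mm wide); z up. A pouring spout (26 mm wide) sticks out along +x; an upright tab, the handle, stands outside the rim at -x.
- dish_centre (a point): On the dish's axis, 17 mm above the foot: where the ball's centre is when the ball rests in the middle.
- spout_tip (a point): Tip of the dish's spout, 85 mm from the dish's axis along its +x, 18 mm above the foot.
- tab (a point): Point to grip on the dish's upright tab: 78 mm from the dish's axis along its -x, 50 mm above the foot. The tab is a plate 10 mm thick along the dish's x and 34 mm wide along its y; its top lies 67 mm above the foot, and it is free of the rim from 21 mm above the foot up. The inner face is about 11 mm outside the rim.
- ball_center (a point): Centre of the loose dark steel mixing ball, 24 mm in diameter, 55 g, that lies in the middle of the dish and rolls freely.
- ball: The same ball as a body (its axes turn as it rolls).
- jar: Bystander, leave alone: small glass jar with black lid, 54 mm wide, 65 mm tall; origin at the centre of its underside.
- hardener: Bystander, leave alone: white bottle, 58 mm wide, 150 mm tall; origin at the centre of its underside.
- full_tin: Bystander, leave alone: closed full tin, 90 mm wide, 110 mm tall; origin at the centre of its underside.
- brush: Bystander, leave alone: paint brush lying down, 180 mm long; origin under the middle of its length.
- spatula: Bystander, leave alone: spatula lying down, 200 mm long; origin under the middle of its length.
- beaker: Bystander, leave alone: white open plastic beaker, 72 mm wide, 85 mm tall; origin at the centre of its underside.
- tin_lid: Bystander, leave alone: flat steel tin lid, 90 mm wide, 6 mm thick, lying on the bench; origin at the centre of its underside.
Things that resemble listed ones, but are neither listed nor needed, are in the scene too. Several things have the shape of the dish; the one meant has the colours described above. There is more than one size of the stand; the one meant has the size given above.

How it is judged:
By the outcome, as a careful person would: the job done as asked, in the order asked, and still so for the second after the job is handed in, while the arm keeps its last pose, push and grip.
It also fails if it takes over 59 s, if anything falls off the work surface, if the arm or the gripper's body presses on something with over 40 N, if the wrist force passes 120 N, or if a joint passes its speed limit or range.

## Working session

There is one attempt and no reset: what is moved stays moved. The work goes in short steps, Python scripts to look and compute and a tool call to move; the robot and the scene stay as the last step left them, time stands still between calls to the robot, and variables do not carry over. Pictures are saved under pics/ and viewed, and the job is handed in when it is done.

Besides the shell and the picture viewer there is one more tool, called after "Emit:" by a JSON object that holds its "method" and its "body". jog_arm: Moves the arm, as the interface text tells. Its arguments: {"type":"object","properties":{"commands":{"type":"string"}},"required":["commands"]}

```bash
ls; mkdir -p pics; python3 - <<'E'
from plant import bot, eyes
import cv2
print(bot.state())
for n in ("top","side","wrist"):
    print(n,eyes.camera_model(n))
for n in ("top","side"):
    cv2.imwrite(f"pics/{n}0.png",eyes.snapshot(n)[:,:,::-1])
E
```

```text
pics
{'clock': 0.0, 'qpos': array([ 1.08490516e+00,  2.21212409e-01,  1.52761921e+00,  1.91090711e-05,
        1.39470183e+00, -1.26105782e-01]), 'joint_velocities': array([ 0.00024361,  0.00168909, -0.00149102,  0.0005174 ,  0.00078092,
       -0.00056632]), 'joint_torque': array([ 1.22939960e-03, -4.94603527e+01, -3.87379825e+01,  7.01750955e-02,
        5.69767412e-02, -1.10686442e-04]), 'ee_pos': array([0.21977056, 0.5844587 , 0.24044144]), 'tool_rot': array([ 8.22215071e-01,  5.69176102e-01, -8.65344355e-04,  4.39247512e-04]), 'wrist_force': array([0.06512876, 0.46255884, 0.28245364]), 'ft_torque': array([0.02584823, 0.01626422, 0.02391272]), 'finger_gap': 0.08679384171542234}
top {'mtx': array([[401.85446083,   0.        , 326.21583523],
       [  0.        , 401.85446083, 196.5343308 ],
       [  0.        ,   0.        ,   1.        ]]), 'xyz': array([0.21683678, 0.13627429, 1.4990609 ]), 'attitude': array([ 0.71375424, -0.69447692,  0.06231224, -0.06613533])}
side {'mtx': array([[471.58420146,   0.        , 310.87611629],
       [  0.        , 471.58420146, 195.81137661],
       [  0.        ,   0.        ,   1.        ]]), 'xyz': array([0.09784914, 1.26543488, 1.00481371]), 'attitude': array([-0.13989098,  0.88403607, -0.4393148 ,  0.07689761])}
wrist {'mtx': array([[310.88839678,   0.        , 319.06244671],
       [  0.        , 310.88839678, 202.03297767],
       [  0.        ,   0.        ,   1.        ]]), 'hand_eye': array([[ 9.99999958e-01,  2.83958829e-04,  5.44022634e-05,
         9.98571057e-04],
       [-2.87298761e-04,  9.54835256e-01,  2.97135578e-01,
        -8.05719607e-02],
       [ 3.24290717e-05, -2.97135581e-01,  9.54835298e-01,
        -1.44070748e-01],
       [ 0.00000000e+00,  0.00000000e+00,  0.00000000e+00,
         1.00000000e+00]])}
```

View pics/top0.png

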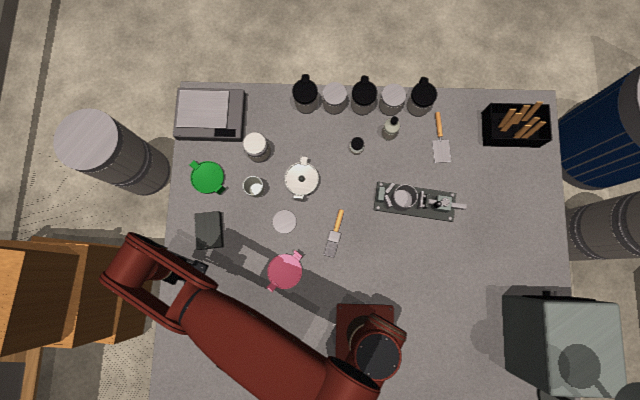

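View pics/side0.png

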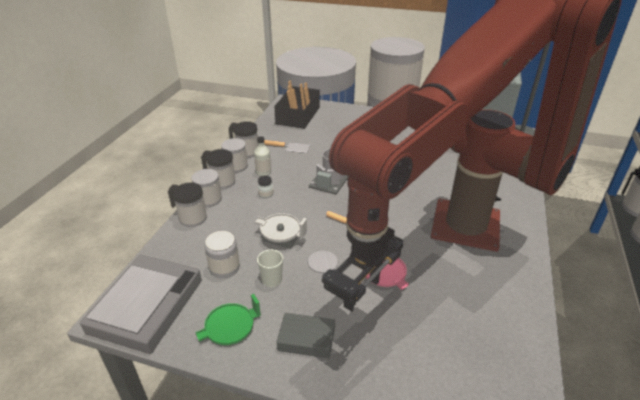

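The dish with the ball lies at top-view pixel (302,180) and the clamp at (417,200). The dark block at (208,230) is empty, and the pink and green dishes are decoys. I'll zoom in next.

```bash
python3 - <<'E'
import cv2,numpy as np
im=cv2.imread("pics/top0.png")
a=cv2.resize(im[145:215,260:345],None,fx=8,fy=8,interpolation=cv2.INTER_CUBIC)
cv2.imwrite("pics/c1.png",a)
a=cv2.resize(im[165:235,365:475],None,fx=7,fy=7,interpolation=cv2.INTER_CUBIC)
cv2.imwrite("pics/c2.png",a)
E
```

```text
(no output)
```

View pics/c1.png

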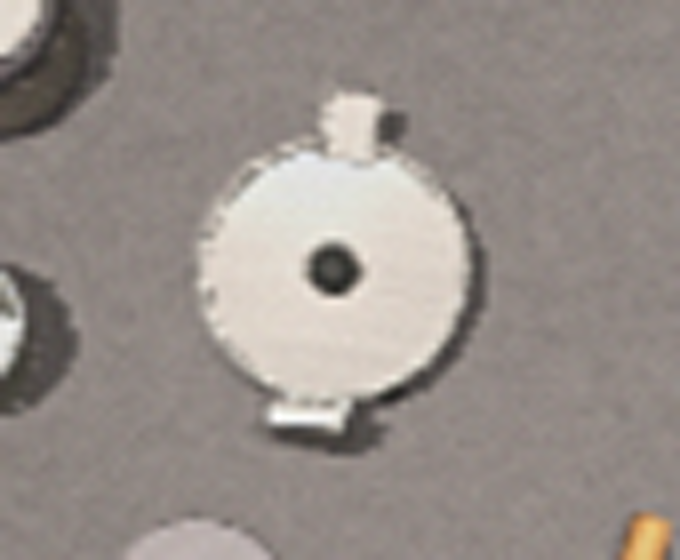

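View pics/c2.png

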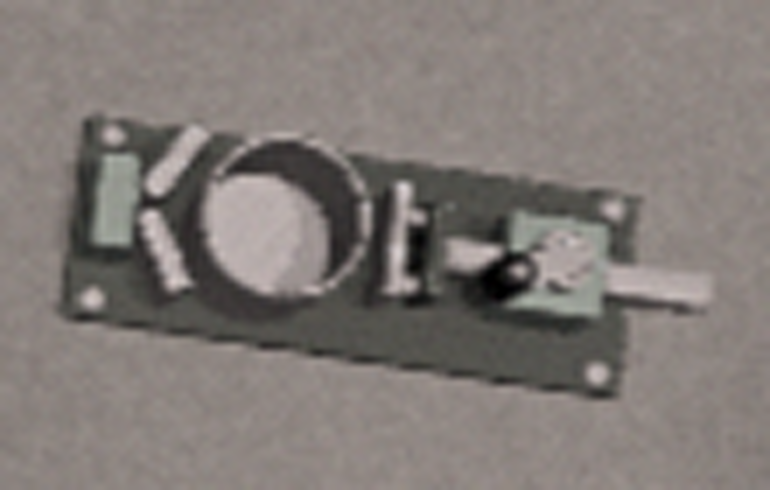

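```bash
cat > h.py <<'E'
import numpy as np,cv2
from scipy.spatial.transform import Rotation as R
from plant import bot,eyes
def cam(n,st=None):
    m=eyes.camera_model(n);K=m["mtx"]
    if n=="wrist":
        T=np.eye(4);T[:3,:3]=R.from_quat(st["tool_rot"]).as_matrix();T[:3,3]=st["ee_pos"]
        T=T@m["hand_eye"];return K,T[:3,3],T[:3,:3]
    return K,np.array(m["xyz"]),R.from_quat(m["attitude"]).as_matrix()
def ray(c,uv):
    K,p,Rm=c
    d=Rm@np.linalg.inv(K)@np.array([uv[0],uv[1],1.]);return p,d
def onz(c,uv,z):
    p,d=ray(c,uv);return p+d*(z-p[2])/d[2]
def proj(c,P):
    K,p,Rm=c;q=K@(Rm.T@(np.asarray(P)-p));return q[:2]/q[2]
E
python3 - <<'E'
from h import *
np.set_printoptions(precision=4,suppress=True)
c=cam("top")
f=lambda u,v,x0,y0,s:((u+.5)/s-.5+x0,(v+.5)/s-.5+y0)
g=lambda u,v:f(u,v,365,165,7)
d=lambda u,v:f(u,v,260,145,8)
for n,p,z in [("TL",(85,117),.012),("BL",(62,316),.012),("BR",(617,395),.012),("TR",(640,195),.012)]:
    print(n,onz(c,g(*p),z))
for n,p,z in [("tinmouth",(288,217),.102),("tinbottom",(265,238),.015),("grip",(521,265),.13),("hub",(568,250),.085),("jawtop",(402,182),.071),("jawbot",(390,295),.071)]:
    print(n,onz(c,g(*p),z))
for n,p,z in [("dish",(334,270),.051),("ball",(333,269),.047),("spout",(354,95),.048),("tab",(308,415),.097)]:
    print(n,onz(c,d(*p),z))
E
```

```text
TL [ 0.5541 -0.0414  0.012 ]
BL [ 0.4449 -0.0297  0.012 ]
BR [ 0.4105 -0.3245  0.012 ]
TR [ 0.5192 -0.34    0.012 ]
tinmouth [ 0.4848 -0.1333  0.102 ]
tinbottom [ 0.4897 -0.1377  0.015 ]
grip [ 0.4584 -0.2425  0.13  ]
hub [ 0.4748 -0.2791  0.085 ]
jawtop [ 0.5107 -0.1984  0.071 ]
jawbot [ 0.4514 -0.1913  0.071 ]
dish [0.549  0.2417 0.051 ]
ball [0.5504 0.2425 0.047 ]
spout [0.6338 0.2359 0.048 ]
tab [0.4722 0.2474 0.097 ]
```

```bash
cat >> h.py <<'E'
np.set_printoptions(precision=4,suppress=True)
def down(yaw): # tool z down, tool x at yaw
    x=np.array([np.cos(yaw),np.sin(yaw),0]);z=np.array([0,0,-1.]);return np.stack([x,np.cross(z,x),z],1)
def go(P,yaw=None,Rt=None,st=None):
    st=st or bot.state();R0=R.from_quat(st["tool_rot"]).as_matrix()
    if Rt is None: Rt=down(yaw)
    s=R0.T@(np.asarray(P)-st["ee_pos"])*100
    r=R.from_matrix(R0.T@Rt).as_rotvec()
    print("row",np.round(s,2),np.round(r,3))
E
python3 - <<'E'
from h import *
go([.45,.2,.26],0); go([.458,-.23,.25],0)
E
```

```text
row [-27.89  35.08  -1.9 ] [0.001 0.002 1.211]
row [-67.85  50.97  -0.84] [0.001 0.002 1.211]
```

Emit:
{"method": "jog_arm", "body": {"commands": "-27.9 35.1 -2 0 0.002 1.21 0; -27.9 35.1 -2 0 0.002 1.21 0; -27.9 35.1 -2 0 0.002 1.21 0; -27.9 35.1 -2 0 0.002 1.21 0; -27.9 35.1 -2 0 0.002 1.21 0"}}

```text
clock: 0.52
ee_pos: [0.327, 0.4045, 0.2501]
tool_rot: [0.958, 0.286, -0.0, 0.0]
wrist_force: [1.0, 0.7, 0.2]
finger_gap: 0.0618
```

```bash
python3 - <<'E'
from h import *
go([.45,.2,.26],0); go([.458,-.23,.25],0)
E
```

```text
row [-0.93 23.85 -0.98] [0.001 0.    0.581]
row [-23.85  60.24   0.05] [0.001 0.    0.581]
```

Emit:
{"method": "jog_arm", "body": {"commands": "-0.9 23.9 -1 0 0 0.58 0; -0.9 23.9 -1 0 0 0.58 0; -0.9 23.9 -1 0 0 0.58 0; -0.9 23.9 -1 0 0 0.58 0; -0.9 23.9 -1 0 0 0.58 0"}}

```text
clock: 0.93
ee_pos: [0.4341, 0.2258, 0.2588]
tool_rot: [1.0, -0.003, -0.0, 0.0]
wrist_force: [1.6, 0.3, 0.3]
finger_gap: 0.0443
```

```bash
python3 - <<'E'
from h import *
st=bot.state()
im=eyes.snapshot("wrist"); cv2.imwrite("pics/w1.png",im[:,:,::-1])
go([.458,-.23,.25],0)
E
```

```text
row [ 2.62 44.93  1.17] [ 0.005 -0.003 -0.014]
```

View pics/w1.png

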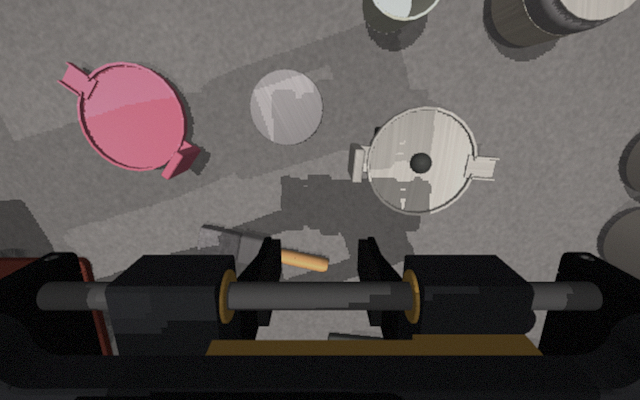

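The wrist view shows the dish at (421,162) with the ball centred, the spout to the right and the tab at (357,165). Next, the crank.

Emit:
{"method": "jog_arm", "body": {"commands": "2.6 45 1.2 0.005 -0.003 -0.014 0; 2.6 45 1.2 0.005 -0.003 -0.014 0; 2.6 45 1.2 0.005 -0.003 -0.014 0; 2.6 45 1.2 0.005 -0.003 -0.014 0; 2.6 45 1.2 0.005 -0.003 -0.014 0"}}

```text
clock: 1.4
ee_pos: [0.4441, 0.0182, 0.2545]
tool_rot: [1.0, 0.0, -0.0, 0.0]
wrist_force: [1.5, -0.6, -0.6]
finger_gap: 0.0436
```

```bash
python3 - <<'E'
from h import *
go([.458,-.31,.25],0)
E
```

```text
row [ 1.36 32.82  0.46] [0.    0.    0.001]
```

Emit:
{"method": "jog_arm", "body": {"commands": "1.4 33 0.5 0 0 0 0; 1.4 33 0.5 0 0 0 0; 1.4 33 0.5 0 0 0 0; 1.4 33 0.5 0 0 0 0; 1.4 33 0.5 0 0 0 0"}}

```text
clock: 1.82
ee_pos: [0.4528, -0.1902, 0.2513]
tool_rot: [1.0, 0.001, -0.0, 0.0]
wrist_force: [0.6, -0.4, 0.5]
finger_gap: 0.0438
```

Emit:
{"method": "jog_arm", "body": {"commands": "0 13 0 0 0 0 0; 0 13 0 0 0 0 0; 0 13 0 0 0 0 0; 0 13 0 0 0 0 0; 0 13 0 0 0 0 0"}}

```text
clock: 2.23
ee_pos: [0.4523, -0.3224, 0.2503]
tool_rot: [1.0, -0.001, -0.001, -0.0]
wrist_force: [-0.6, 0.4, 1.0]
finger_gap: 0.0435
```

```bash
python3 - <<'E'
from h import *
st=bot.state()
print(st["ee_pos"],st["tool_rot"],st["joint_velocities"])
im=eyes.snapshot("wrist"); cv2.imwrite("pics/w2.png",im[:,:,::-1])
import pickle;pickle.dump(st,open("w2.pkl","wb"))
im=eyes.snapshot("side"); cv2.imwrite("pics/s2.png",im[:,:,::-1])
E
```

```text
[ 0.4523 -0.3224  0.2503] [ 1.     -0.0011 -0.0007 -0.0003] [ 0.055  -0.0416  0.0433  0.0204  0.0174  0.0243]
```

View pics/w2.png

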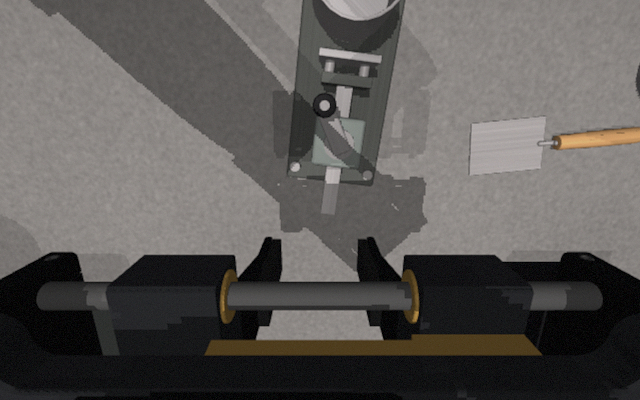

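The wrist view shows the black grip top at (324,105), the jaw face at (350,55), the housing around (338,145) and the rear plate corners at (289,176) and (372,185).

```bash
python3 - <<'E'
from h import *
import pickle
st=pickle.load(open("w2.pkl","rb"));c=cam("wrist",st)
im=cv2.imread("pics/w2.png")
cv2.imwrite("pics/w2c.png",cv2.resize(im[0:220,260:420],None,fx=3.5,fy=2.7 if 0 else 3.5,interpolation=cv2.INTER_CUBIC)[:598])
m=(im[85:125,305:345].max(2)<45).astype(np.uint8)
n,l,s,ce=cv2.connectedComponentsWithStats(m); print(s,ce+[305,85])
for p,z in [((324,105),.13),((289,176),.012),((372,185),.012),((322,48),.071),((382,58),.071)]:
    print(p,onz(c,p,z))
print(proj(c,[.4584,-.2425,.13]))
E
```

```text
[[   0    0   40   40 1228]
 [  18    0   14    4   24]
 [  37    0    3    1    3]
 [  19    3    1    2    2]
 [  28    4    1    1    1]
 [  23    6    1    1    1]
 [  26    6    2    1    2]
 [  29    6    1    1    1]
 [   7    8   24   25  334]
 [   1   17    1    1    1]
 [   1   20    1    1    1]
 [   3   22    1    1    1]
 [   2   27    1    1    1]] [[324.5098 104.7345]
 [330.7917  85.5833]
 [343.      85.    ]
 [324.      88.5   ]
 [333.      89.    ]
 [328.      91.    ]
 [331.5     91.    ]
 [334.      91.    ]
 [323.9551 105.4521]
 [306.     102.    ]
 [306.     105.    ]
 [308.     107.    ]
 [307.     112.    ]]
(324, 105) [ 0.458  -0.2397  0.13  ]
(289, 176) [ 0.4159 -0.3245  0.012 ]
(372, 185) [ 0.5207 -0.3363  0.012 ]
(322, 48) [ 0.4568 -0.1882  0.071 ]
(382, 58) [ 0.5139 -0.1969  0.071 ]
[324.5297 108.6414]
```

View pics/w2c.png

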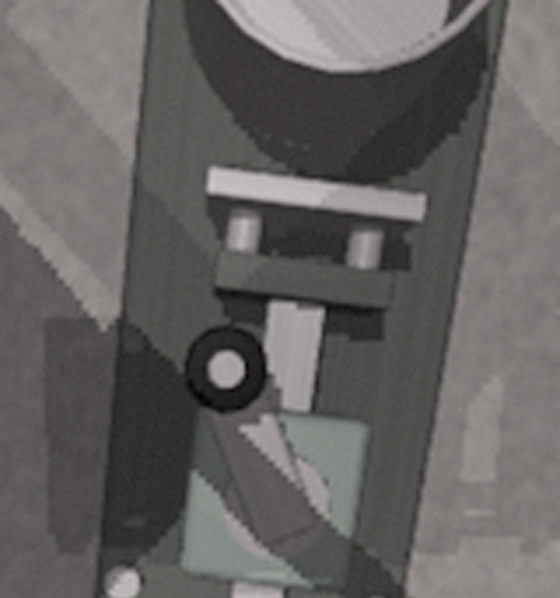

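```bash
python3 - <<'E'
from h import *
go([.458,-.241,.175],0); go([.458,-.241,.113],0)
E
```

```text
row [ 0.54 -7.82  7.57] [-0.002  0.001  0.001]
row [ 0.54 -7.81 13.77] [-0.002  0.001  0.001]
```

Emit:
{"method": "jog_arm", "body": {"commands": "0.5 -7.8 7.6 -0.002 0.001 0.001 0; 0.5 -7.8 7.6 -0.002 0.001 0.001 0; 0.5 -7.8 7.6 -0.002 0.001 0.001 0; 0.5 -7.8 7.6 -0.002 0.001 0.001 0;0.5 -7.8 9.6 -0.002 0.001 0.001 0"}}

```text
clock: 2.75
ee_pos: [0.4594, -0.2393, 0.1572]
tool_rot: [1.0, 0.002, 0.002, 0.001]
wrist_force: [1.0, -0.9, 0.5]
finger_gap: 0.0434
```

```bash
python3 - <<'E'
from h import *
go([.458,-.241,.113],0)
E
```

```text
row [-0.16  0.16  4.42] [ 0.003 -0.004  0.005]
```

Emit:
{"method": "jog_arm", "body": {"commands": "-0.15 0.15 1.5 0.003 -0.004 0.005 0; -0.15 0.15 3 0.003 -0.004 0.005 0; -0.15 0.15 4.4 0.003 -0.004 0.005 0; -0.15 0.15 4.4 0.003 -0.004 0.005 0; -0.15 0.15 4.4 0.003 -0.004 0.005 0.3"}}

```text
clock: 3.17
ee_pos: [0.4577, -0.2403, 0.1129]
tool_rot: [1.0, 0.0, -0.001, -0.001]
wrist_force: [-0.5, -0.3, 0.1]
finger_gap: 0.0411
```

```bash
python3 - <<'E'
from h import *
im=eyes.snapshot("wrist"); cv2.imwrite("pics/w3.png",im[:,:,::-1])
go([.458,-.241,.113],0)
E
```

```text
row [-0.03  0.01  0.08] [-0.  0.  0.]
```

View pics/w3.png

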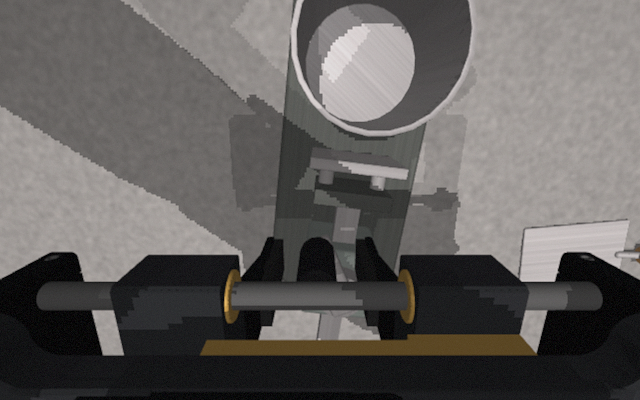

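The grip stands between the fingers at (317,260), so I can close.

Emit:
{"method": "jog_arm", "body": {"commands": "0 0 0 0 0 0 1; 0 0 0 0 0 0 1; 0 0 0 0 0 0 1; 0 0 0 0 0 0 1; 0 0 0 0 0 0 1"}}

```text
clock: 3.63
ee_pos: [0.458, -0.2412, 0.1148]
tool_rot: [1.0, 0.0, -0.0, 0.0]
wrist_force: [-4.6, 0.9, 6.2]
finger_gap: 0.0196
```

```bash
cat > ck.py <<'E'
from h import *
st=bot.state();R0=R.from_quat(st["tool_rot"]).as_matrix()
A=np.array([.473,-.277]);Y=np.array([.116,.993]);X=np.array([.993,-.116])
def ang(p):
    d=p[:2]-A;return np.arctan2(d@Y,-(d@X))%(2*np.pi)
def pt(a,r=.04): return np.r_[A+r*(-np.cos(a)*X+np.sin(a)*Y),.113]
a=ang(st["ee_pos"]);d=st["ee_pos"][:2]-A
print("ang",a,"rad",np.hypot(*d),"F",st["wrist_force"],"gap",st["finger_gap"])
t=np.array([np.cos(a+np.pi/2-0),0]) 
import sys
for k in range(1,6): 
    aa=min(a+.2*k,float(sys.argv[1]) if len(sys.argv)>1 else 9);print(round(aa,2),end=" ");go(pt(aa),0,st=st)
E
python3 ck.py
```

```text
ang 1.058786675603364 rad 0.038801167727067216 F [-4.5577  0.8569  6.2245] gap 0.01956285497498632
1.26 row [ 0.72 -0.34  0.18] [0.    0.001 0.   ]
1.46 row [ 1.51 -0.42  0.18] [0.    0.001 0.   ]
1.66 row [ 2.31 -0.34  0.18] [0.    0.001 0.   ]
1.86 row [ 3.07 -0.1   0.18] [0.    0.001 0.   ]
2.06 row [3.77 0.29 0.18] [0.    0.001 0.   ]
```

Emit:
{"method": "jog_arm", "body": {"commands": "0.7 -0.3 0 0 0 0 1; 1.5 -0.4 0 0 0 0 1; 2.3 -0.33 0 0 0 0 1; 3.05 -0.1 0 0 0 0 1; 3.75 0.3 0 0 0 0 1"}}

```text
clock: 4.05
ee_pos: [0.4939, -0.2452, 0.1147]
tool_rot: [1.0, 0.0, -0.003, 0.001]
wrist_force: [-10.7, -4.4, 3.3]
finger_gap: 0.0196
```

```bash
python3 ck.py
```

```text
ang 2.0363144585334307 rad 0.03800597160514777 F [-10.6926  -4.404    3.2581] gap 0.019559689318632292
2.24 row [0.73 0.34 0.17] [0.002 0.005 0.   ]
2.44 row [1.24 0.95 0.16] [0.002 0.005 0.   ]
2.64 row [1.61 1.66 0.16] [0.002 0.005 0.   ]
2.84 row [1.84 2.42 0.16] [0.002 0.005 0.   ]
3.04 row [1.91 3.22 0.16] [0.002 0.005 0.   ]
```

Emit:
{"method": "jog_arm", "body": {"commands": "0.7 0.35 0 0.002 0.005 0 1; 1.25 0.95 0 0.002 0.005 0 1; 1.6 1.65 0 0.002 0.005 0 1; 1.85 2.4 0 0.002 0.005 0 1; 1.9 3.2 0 0.002 0.005 0 1"}}

```text
clock: 4.47
ee_pos: [0.5117, -0.2765, 0.1147]
tool_rot: [1.0, 0.0, -0.002, -0.001]
wrist_force: [-6.0, 5.9, 6.6]
finger_gap: 0.0191
```

```bash
python3 ck.py
```

```text
ang 3.011392863173604 rad 0.038698531249282644 F [-5.9898  5.8764  6.6211] gap 0.01911330812247934
3.21 row [0.06 0.79 0.17] [-0.003  0.004  0.   ]
3.41 row [-0.16  1.56  0.17] [-0.003  0.004  0.   ]
3.61 row [-0.54  2.27  0.17] [-0.003  0.004  0.   ]
3.81 row [-1.04  2.88  0.17] [-0.003  0.004  0.   ]
4.01 row [-1.66  3.39  0.17] [-0.003  0.004  0.   ]
```

Emit:
{"method": "jog_arm", "body": {"commands": "0.05 0.8 0 -0.003 0.004 0 1; -0.15 1.55 0 -0.003 0.004 0 1; -0.55 2.25 0 -0.003 0.004 0 1; -1.05 2.9 0 -0.003 0.004 0 1; -1.65 3.4 0 -0.003 0.004 0 1"}}

```text
clock: 4.88
ee_pos: [0.4967, -0.3099, 0.115]
tool_rot: [1.0, 0.0, 0.002, -0.001]
wrist_force: [5.9, 3.6, -1.8]
finger_gap: 0.0189
```

```bash
python3 ck.py 4.93; python3 - <<'E'
from h import *
im=eyes.snapshot("wrist"); cv2.imwrite("pics/w4.png",im[:,:,::-1])
E
```

```text
ang 3.9726740831770258 rad 0.04051513644915173 F [ 5.8647  3.6132 -1.752 ] gap 0.01885342054747975
4.17 row [-0.72  0.36  0.2 ] [-0.001 -0.004  0.   ]
4.37 row [-1.48  0.61  0.2 ] [-0.001 -0.004  0.   ]
4.57 row [-2.27  0.71  0.2 ] [-0.001 -0.004  0.   ]
4.77 row [-3.07  0.65  0.19] [-0.001 -0.004  0.   ]
4.93 row [-3.68  0.49  0.19] [-0.001 -0.004  0.   ]
```

View pics/w4.png

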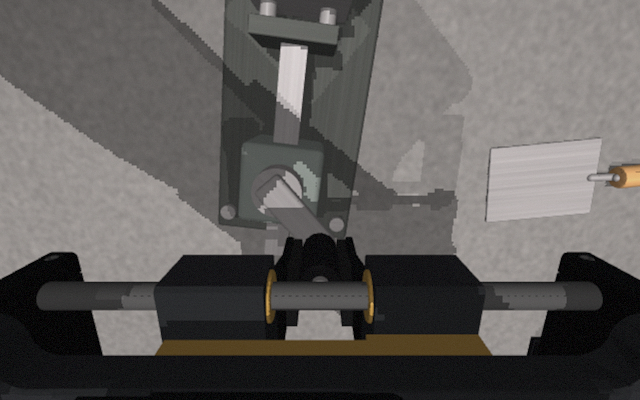

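The crank has turned to about 3.95 and the grip is still held. I'll finish up to about 4.95.

Emit:
{"method": "jog_arm", "body": {"commands": "-0.7 0.4 0 -0.001 -0.004 0 1; -1.5 0.65 0 -0.001 -0.004 0 1; -2.3 0.75 0 -0.001 -0.004 0 1; -3.05 0.7 0 -0.001 -0.004 0 1; -3.7 0.5 0 -0.001 -0.004 0 1"}}

```text
clock: 5.35
ee_pos: [0.46, -0.317, 0.1152]
tool_rot: [1.0, -0.0, 0.001, 0.002]
wrist_force: [8.0, -5.1, -7.6]
finger_gap: 0.0194
```

```bash
sed -i 's/A=np.array(\[.473,-.277\])/A=np.array([.472,-.278])/' ck.py; python3 ck.py 4.95; python3 - <<'E'
from h import *
im=eyes.snapshot("wrist"); cv2.imwrite("pics/w5.png",im[:,:,::-1])
im=eyes.snapshot("top"); cv2.imwrite("pics/t5.png",im[:,:,::-1]);cv2.imwrite("pics/t5c.png",cv2.resize(im[155:245,355:475,::-1],None,fx=6,fy=6,interpolation=cv2.INTER_CUBIC))
E
```

```text
ang 4.89539223031254 rad 0.04079949261397785 F [ 8.0444 -5.0678 -7.5576] gap 0.019392784315809895
4.95 row [-0.18 -0.15  0.22] [ 0.004 -0.003 -0.001]
4.95 row [-0.18 -0.15  0.22] [ 0.004 -0.003 -0.001]
4.95 row [-0.18 -0.15  0.22] [ 0.004 -0.003 -0.001]
4.95 row [-0.18 -0.15  0.22] [ 0.004 -0.003 -0.001]
4.95 row [-0.18 -0.15  0.22] [ 0.004 -0.003 -0.001]
```

View pics/t5c.png

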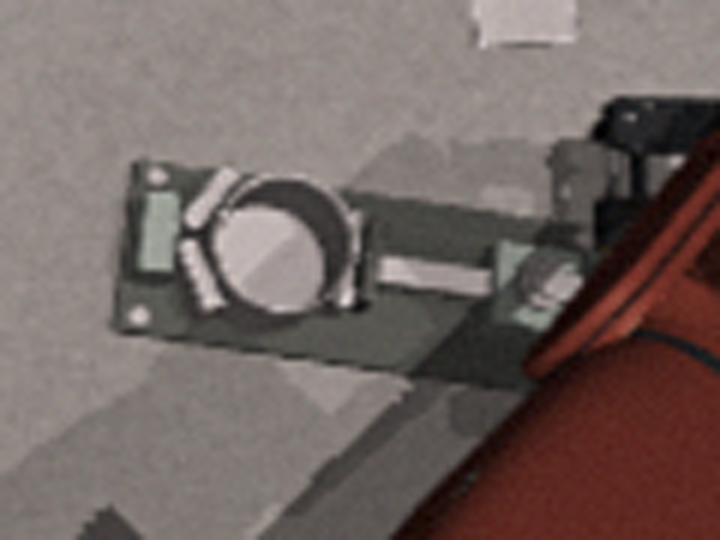

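View pics/w5.png

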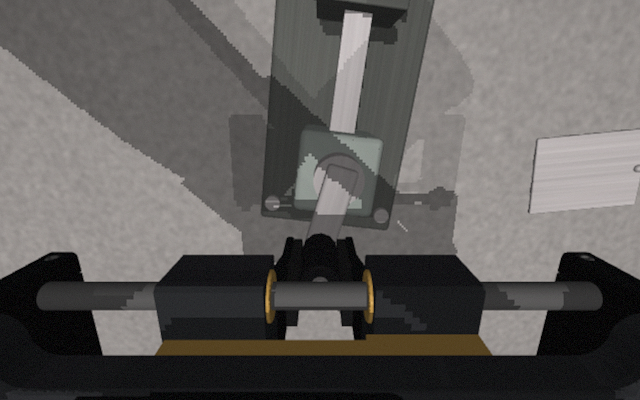

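```bash
python3 - <<'E'
from h import *
from scipy.optimize import least_squares
P=np.array([(.458,-.2412),(.4939,-.2452),(.5117,-.2765),(.4967,-.3099),(.46,-.317)])
s=least_squares(lambda a:np.hypot(*(P-a).T)-.04,[.472,-.278]);print(s.x,s.fun)
Y=np.array([.116,.993]);X=np.array([.993,-.116])
for p in P:
    d=p-s.x;print(np.arctan2(d@Y,-(d@X))%(2*np.pi))
# clamp direction again from t5 crop: left edge corners + long edges
c=cam("top");g=lambda u,v:((u+.5)/6-.5+355,(v+.5)/6-.5+155)
for p in [(136,160),(114,330),(545,215),(525,387)]: print(onz(c,g(*p),.012))
im=cv2.imread("pics/t5.png")
# tin rim top ellipse
print("mouth",onz(c,g(284,240),.102))
E
```

```text
[ 0.4718 -0.2787] [-0.0001  0.0001 -0.     -0.0001  0.0001]
1.102027520900808
2.0382137529155133
2.9707262701126123
3.9225777688508803
4.8945057316881275
[ 0.5543 -0.0434  0.012 ]
[ 0.4454 -0.0303  0.012 ]
[ 0.5258 -0.3004  0.012 ]
[ 0.4166 -0.2852  0.012 ]
mouth [ 0.4879 -0.12    0.102 ]
```

The tin is seated against the V and the jaw touches it. The circle fits to 0.1 mm and reads the crank at 4.89, so a small further push gives margin.

```bash
sed -i 's/A=np.array(\[.472,-.278\])/A=np.array([.4718,-.2787])/' ck.py; python3 ck.py 4.98
```

```text
ang 4.92256432709954 rad 0.04011809156189832 F [ 3.1979 -3.7742 -4.7033] gap 0.019058401593681468
4.98 row [-0.21 -0.09  0.21] [ 0.003 -0.001 -0.001]
4.98 row [-0.21 -0.09  0.21] [ 0.003 -0.001 -0.001]
4.98 row [-0.21 -0.09  0.21] [ 0.003 -0.001 -0.001]
4.98 row [-0.21 -0.09  0.21] [ 0.003 -0.001 -0.001]
4.98 row [-0.21 -0.09  0.21] [ 0.003 -0.001 -0.001]
```

Emit:
{"method": "jog_arm", "body": {"commands": "-0.2 -0.1 0 0 0 0 1; -0.25 -0.1 0 0 0 0 1; -0.25 -0.1 0 0 0 0 1"}}

```text
clock: 5.7
ee_pos: [0.4576, -0.3163, 0.1151]
tool_rot: [1.0, -0.0, 0.002, 0.002]
wrist_force: [5.4, -2.1, -7.2]
finger_gap: 0.0196
```

```bash
python3 ck.py 4.98|head -1
```

```text
ang 4.957354811605704 rad 0.04014144661652856 F [ 5.421  -2.1434 -7.2268] gap 0.01960579335030015
```

Emit:
{"method": "jog_arm", "body": {"commands": "0 0 0 0 0 0 0; 0 0 0 0 0 0 0; 0 0 0 0 0 0 0; 0 0 -2 0 0 0 0; 0 0 -6 0 0 0 0"}}

```text
clock: 6.12
ee_pos: [0.4543, -0.3133, 0.1703]
tool_rot: [1.0, -0.0, -0.002, -0.001]
wrist_force: [0.2, 0.1, -0.5]
finger_gap: 0.041
```

Emit:
{"method": "jog_arm", "body": {"commands": "0 0 -4 0 0 0 0; 0 0 -8 0 0 0 0; 0 0 -12 0 0 0 0; 0 0 -13 0 0 0 0; 0 0 -13 0 0 0 0"}}

```text
clock: 6.53
ee_pos: [0.4564, -0.3151, 0.3058]
tool_rot: [1.0, -0.001, 0.001, 0.002]
wrist_force: [0.2, -0.7, -0.0]
finger_gap: 0.0437
```

```bash
python3 - <<'E'
from h import *
st=bot.state();print(st["ee_pos"])
im=eyes.snapshot("wrist"); cv2.imwrite("pics/w6.png",im[:,:,::-1])
c=cam("wrist",st)
k=.04;a=4.957;print([proj(c,p) for p in ([.4576,-.3163,.13],[.4718,-.2787,.085])])
go([.44,.08,.28],-.07)
E
```

```text
[ 0.4564 -0.3151  0.3058]
[array([318.2445, 187.2034]), array([330.4051, 146.0547])]
row [ -1.59 -39.42   2.25] [0.    0.002 0.069]
```

View pics/w6.png

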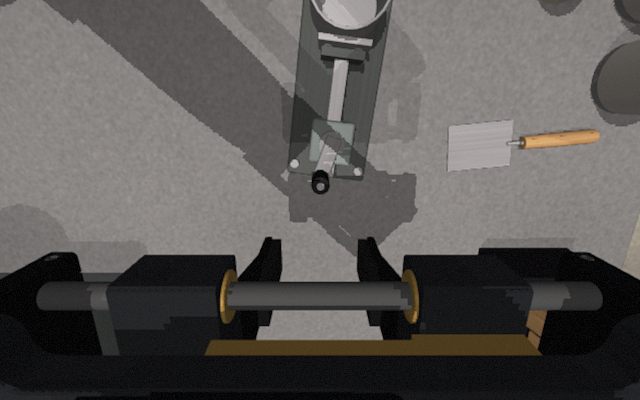

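The crank stayed where it was left: the knob is at (320,183) and the prediction was (318,187). Now over to the dish.

Emit:
{"method": "jog_arm", "body": {"commands": "-0.6 -44 2 0 0.002 0.07 0; -0.6 -44 2 0 0.002 0.07 0; -0.6 -44 2 0 0.002 0.07 0; -0.6 -44 2 0 0.002 0.07 0; -0.6 -44 2 0 0.002 0.07 0"}}

```text
clock: 7.0
ee_pos: [0.4508, -0.1034, 0.2889]
tool_rot: [0.999, -0.036, -0.002, -0.001]
wrist_force: [0.9, 0.7, 0.1]
finger_gap: 0.0438
```

```bash
python3 - <<'E'
from h import *
go([.46,.13,.28],-.07)
E
```

```text
row [ -0.76 -23.34   0.93] [-0.001  0.004 -0.002]
```

Emit:
{"method": "jog_arm", "body": {"commands": "-0.8 -23.3 1 0 0.004 0 0; -0.8 -23.3 1 0 0.004 0 0; -0.8 -23.3 1 0 0.004 0 0; -0.8 -23.3 1 0 0.004 0 0; -0.8 -23.3 1 0 0.004 0 0"}}

```text
clock: 7.42
ee_pos: [0.4571, 0.1044, 0.2782]
tool_rot: [0.999, -0.036, -0.002, -0.0]
wrist_force: [1.1, -0.0, 0.3]
finger_gap: 0.0436
```

Emit:
{"method": "jog_arm", "body": {"commands": "0 -2 0 0 0 0 0; 0 -2 0 0 0 0 0; 0 -2 0 0 0 0 0"}}

```text
clock: 7.67
ee_pos: [0.4571, 0.1251, 0.2756]
tool_rot: [0.999, -0.034, -0.004, 0.0]
wrist_force: [0.1, 0.8, -0.1]
finger_gap: 0.0434
```

```bash
python3 - <<'E'
from h import *
import pickle
st=bot.state();print(st["ee_pos"],st["joint_velocities"])
pickle.dump(st,open("w7.pkl","wb"))
im=eyes.snapshot("wrist"); cv2.imwrite("pics/w7.png",im[:,:,::-1])
cv2.imwrite("pics/w7c.png",cv2.resize(im[40:240,200:440,::-1],None,fx=3,fy=3,interpolation=cv2.INTER_CUBIC))
E
```

```text
[0.4571 0.1251 0.2756] [-0.0482 -0.0132 -0.0081 -0.0108  0.0048 -0.01  ]
```

View pics/w7.png

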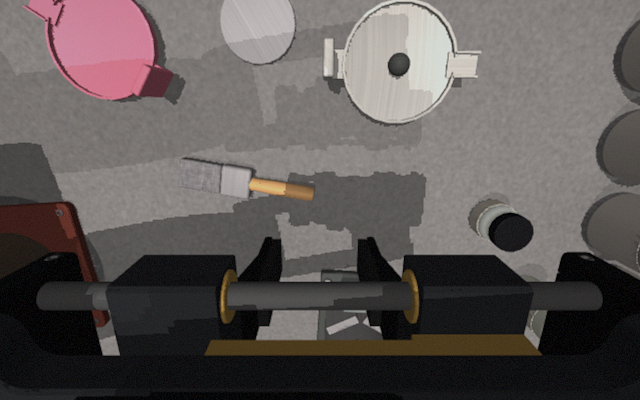

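View pics/w7c.png

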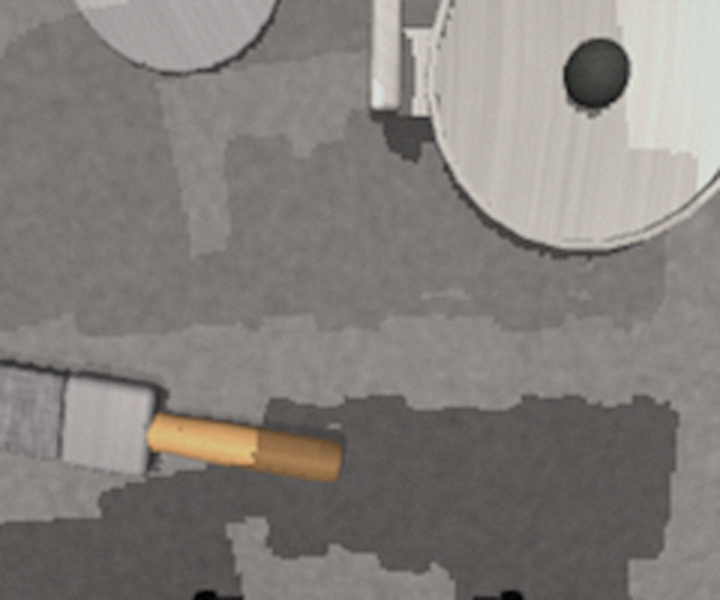

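Dish in the wrist view: ball at (399,64), spout end at (478,65), tab top strip around (329,58).

```bash
python3 - <<'E'
from h import *
import pickle
st=pickle.load(open("w7.pkl","rb"));c=cam("wrist",st)
im=cv2.imread("pics/w7.png")
cv2.imwrite("pics/w7d.png",cv2.resize(im[0:130,310:500],None,fx=4,fy=4,interpolation=cv2.INTER_CUBIC))
for n,p,z in [("ball",(399,64),.047),("spout",(479,65),.048),("tabtop",(329,58),.097),("tabtop-",(329,39),.097),("tabtop+",(329,78),.097)]: print(n,onz(c,p,z))
# dish rim by brightness, circle fit
E
```

```text
ball [0.5534 0.2446 0.047 ]
spout [0.6405 0.2374 0.048 ]
tabtop [0.4753 0.2494 0.097 ]
tabtop- [0.4763 0.2657 0.097 ]
tabtop+ [0.4743 0.2318 0.097 ]
```

View pics/w7d.png

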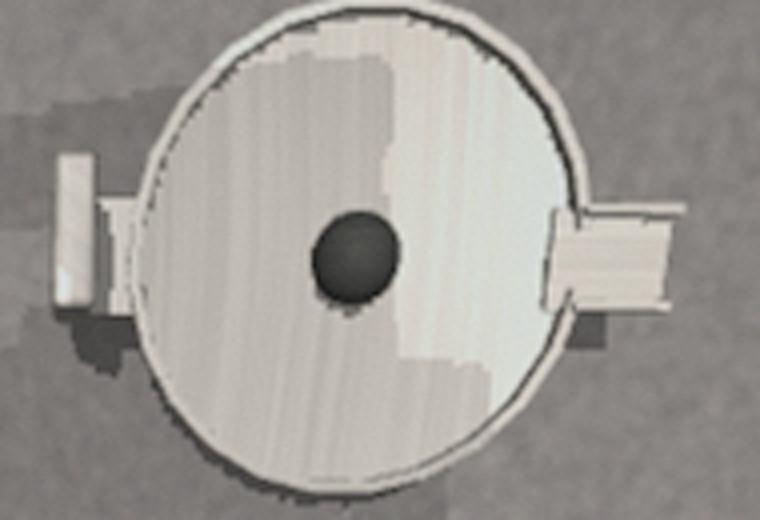

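```bash
python3 - <<'E'
from h import *
go([.4745,.249,.18],-.07);go([.4745,.249,.13],-.07)
E
```

```text
row [  0.88 -12.58   9.6 ] [ 0.001  0.007 -0.001]
row [  0.91 -12.59  14.6 ] [ 0.001  0.007 -0.001]
```

Emit:
{"method": "jog_arm", "body": {"commands": "0.9 -12.6 9.6 0.001 0.007 0 0;0.9 -12.6 9.6 0.001 0.007 0 0;0.9 -12.6 9.6 0.001 0.007 0 0;0.9 -12.6 9.6 0.001 0.007 0 0;0.9 -12.6 9.6 0.001 0.007 0 0"}}

```text
clock: 8.13
ee_pos: [0.472, 0.2499, 0.1738]
tool_rot: [0.999, -0.035, -0.004, 0.001]
wrist_force: [-0.8, -0.5, 0.1]
finger_gap: 0.0435
```

```bash
python3 - <<'E'
from h import *
go([.4745,.249,.13],-.07)
go([.4745,.249,.08],-.07)
E
```

```text
row [0.29 0.06 4.38] [ 0.002  0.009 -0.001]
row [0.33 0.05 9.38] [ 0.002  0.009 -0.001]
```

Emit:
{"method": "jog_arm", "body": {"commands": "0.3 0.05 1.5 0.002 0.009 0 0;0.3 0.05 3 0.002 0.009 0 0;0.3 0.05 4.4 0.002 0.009 0 0;0.3 0.05 5.4 0.002 0.009 0 0;0.3 0.05 5.4 0.002 0.009 0 0"}}

```text
clock: 8.55
ee_pos: [0.4733, 0.2469, 0.1173]
tool_rot: [0.999, -0.036, -0.002, 0.001]
wrist_force: [-0.9, -0.4, 0.0]
finger_gap: 0.0435
```

```bash
python3 - <<'E'
from h import *
st=bot.state();c=cam("wrist",st)
im=eyes.snapshot("wrist"); cv2.imwrite("pics/w8.png",im[:,:,::-1])
im=eyes.snapshot("side"); cv2.imwrite("pics/s8.png",cv2.resize(im[160:320,170:440,::-1],None,fx=2.9,fy=2.9,interpolation=cv2.INTER_CUBIC))
go([.4745,.249,.08],-.07)
E
```

```text
row [-0.04 -0.1   3.99] [ 0.     0.    -0.002]
```

View pics/w8.png

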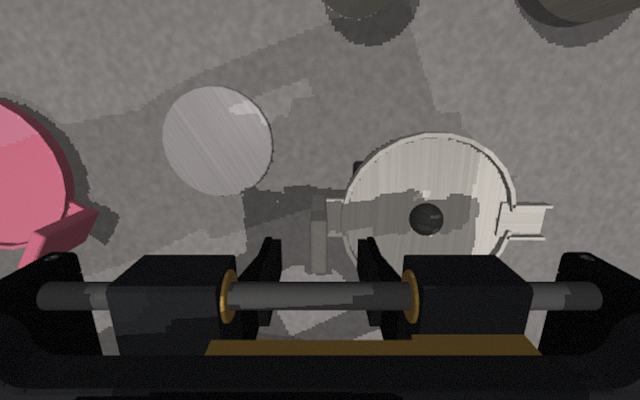

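View pics/s8.png

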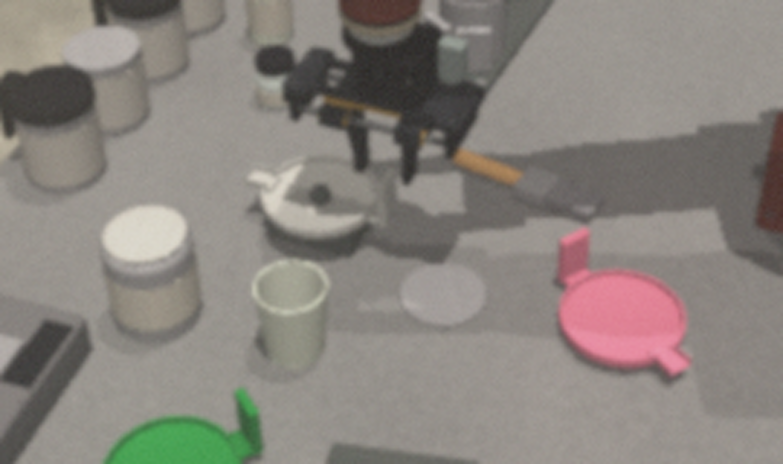

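```bash
python3 - <<'E'
from h import *
st=bot.state();c=cam("wrist",st);print(st["ee_pos"])
for p in [(319,195),(320,275),(327,274)]: print(onz(c,p,.097))
print(onz(c,(427,219),.047),proj(c,st["ee_pos"]))
E
```

```text
[0.4748 0.248  0.1199]
[0.4789 0.2825 0.097 ]
[0.4758 0.2321 0.097 ]
[0.4801 0.2325 0.097 ]
[0.5566 0.2439 0.047 ] [316.0054 271.0267]
```

Emit:
{"method": "jog_arm", "body": {"commands": "0 -0.1 1 0 0 0 0;0 -0.1 2 0 0 0 0;0 -0.1 3 0 0 0 0;0 -0.1 4 0 0 0 0.2;0 -0.1 4 0 0 0 0.4"}}

```text
clock: 9.07
ee_pos: [0.473, 0.2483, 0.077]
tool_rot: [0.999, -0.036, -0.002, 0.001]
wrist_force: [-1.5, -0.2, 0.2]
finger_gap: 0.0366
```

```bash
python3 - <<'E'
from h import *
go([.475,.249,.08],-.07)
im=eyes.snapshot("wrist"); cv2.imwrite("pics/w9.png",im[:,:,::-1])
go([.475,.249,.08],-.07)
E
```

```text
row [ 0.2  -0.08 -0.31] [ 0.002  0.004 -0.002]
row [ 0.15 -0.05 -0.2 ] [ 0.002  0.003 -0.002]
```

View pics/w9.png

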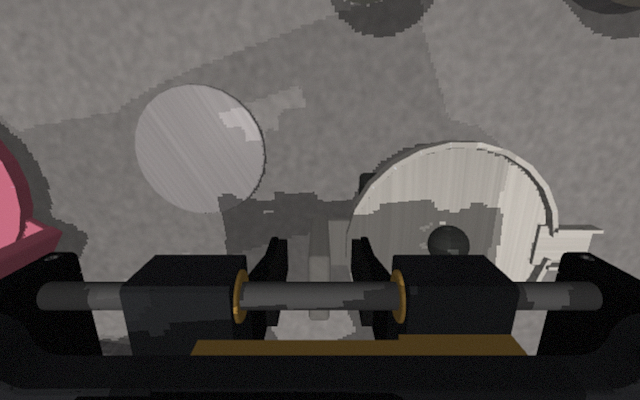

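The tab at (319,275) is centred between the fingers at 285 and 352. I'll settle level, then close gradually.

Emit:
{"method": "jog_arm", "body": {"commands": "0.15 -0.05 -0.2 0.002 0.003 -0.002 0.5;0.15 -0.05 -0.2 0.002 0.003 -0.002 0.6;0.15 -0.05 -0.2 0.002 0.003 -0.002 0.65;0.15 -0.05 -0.2 0.002 0.003 -0.002 0.7;0.15 -0.05 -0.2 0.002 0.003 -0.002 0.73"}}

```text
clock: 9.53
ee_pos: [0.4749, 0.2491, 0.0804]
tool_rot: [0.999, -0.035, -0.0, -0.0]
wrist_force: [-2.8, -0.3, 2.0]
finger_gap: 0.0135
```

```bash
python3 - <<'E'
from h import *
go([.475,.249,.08],-.07)
E
```

```text
row [0.01 0.01 0.04] [-0.  0.  0.]
```

Emit:
{"method": "jog_arm", "body": {"commands": "-0.1 0 0 0 0 0 0.76;-0.1 0 0 0 0 0 0.85;-0.1 0 0 0 0 0 1;-0.1 0 0 0 0 0 1;-0.1 0 0 0 0 0 1"}}

```text
clock: 9.95
ee_pos: [0.4737, 0.2492, 0.0806]
tool_rot: [0.999, -0.035, -0.0, -0.0]
wrist_force: [-2.7, 0.2, 3.7]
finger_gap: 0.0099
```

```bash
python3 - <<'E'
from h import *
st=bot.state();print(st["ft_torque"])
im=eyes.snapshot("wrist"); cv2.imwrite("pics/w10.png",im[:,:,::-1])
im=eyes.snapshot("top"); cv2.imwrite("pics/t10.png",im[:,:,::-1]);cv2.imwrite("pics/t10c.png",cv2.resize(im[130:230,240:360,::-1],None,fx=5,fy=5,interpolation=cv2.INTER_CUBIC))
go([.475,.249,.08],-.07)
E
```

```text
[-0.2237  0.5837 -0.0401]
row [0.13 0.01 0.06] [-0.     0.001  0.   ]
```

View pics/w10.png

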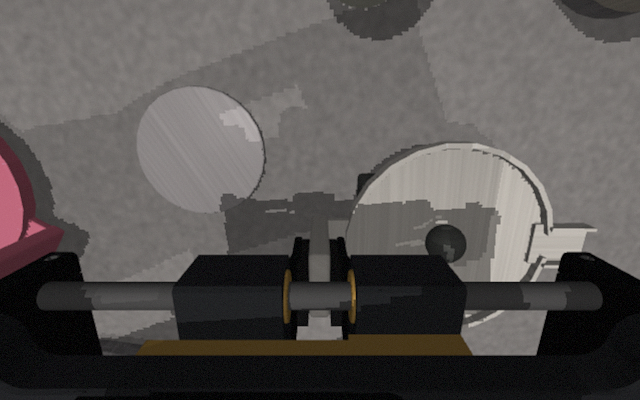

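View pics/t10c.png

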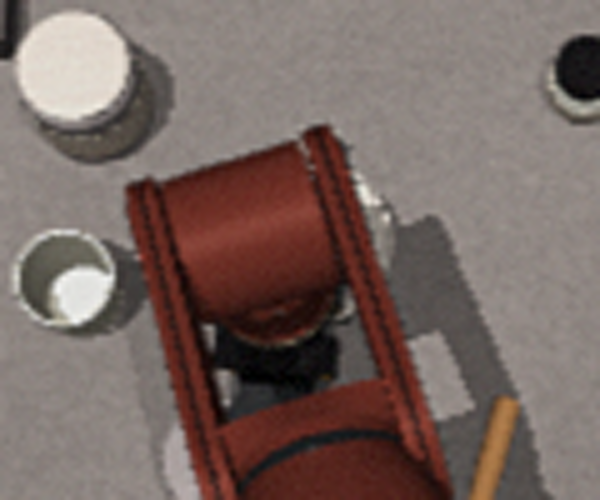

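The dish is gripped with a gap of 9.9 mm, and the ball is in the middle at wrist pixel (446,243). I'll plan a smooth path: lift, turn clockwise while translating, then descend.

```bash
cat > path.py <<'E'
from h import *
import sys
P0=np.array([.4737,.2492,.0806]);Y0=-.07
P1=P0+[0,0,.095]; P2=np.array([.5004,.0426,.1756]);Y2=-.07-np.pi/2
mj=lambda s:(lambda s:10*s**3-15*s**4+6*s**5)(np.clip(s,0,1))
def path(k):
    if k<=25: return P0+(P1-P0)*mj(k/25),Y0
    s=mj((k-25)/40);return P1+(P2-P1)*s,Y0+(Y2-Y0)*s
k0=int(sys.argv[1]);st=bot.state()
print(st["ee_pos"],"F",st["wrist_force"],"gap",st["finger_gap"],"tilt",(R.from_quat(st["tool_rot"]).as_matrix()[:,2]*1000).round(1))
for k in range(k0+1,k0+6):
    p,y=path(k);print(k,end=" ");go(p,y,st=st)
E
python3 path.py 0; python3 path.py 5
```

```text
[0.4737 0.2492 0.0806] F [-4.2683 -1.1812  4.7892] gap 0.010108375886448676 tilt [   -0.9     0.3 -1000. ]
1 row [-0.   -0.   -0.01] [-0.     0.001  0.   ]
2 row [-0.   -0.   -0.05] [-0.     0.001  0.   ]
3 row [-0.   -0.   -0.14] [-0.     0.001  0.   ]
4 row [-0.   -0.   -0.31] [-0.     0.001  0.   ]
5 row [-0.   -0.   -0.55] [-0.     0.001  0.   ]
[0.4737 0.2492 0.0806] F [-4.2683 -1.1812  4.7892] gap 0.010108375886448676 tilt [   -0.9     0.3 -1000. ]
6 row [-0.   -0.   -0.89] [-0.     0.001  0.   ]
7 row [-0.   -0.   -1.31] [-0.     0.001  0.   ]
8 row [-0.   -0.   -1.81] [-0.     0.001  0.   ]
9 row [-0.   -0.   -2.39] [-0.     0.001  0.   ]
10 row [-0.   -0.   -3.02] [-0.     0.001  0.   ]
```

Emit:
{"method": "jog_arm", "body": {"commands": "0 0 -0.05 0 0.001 0 1;0 0 -0.14 0 0.001 0 1;0 0 -0.3 0 0.001 0 1;0 0 -0.55 0 0.001 0 1;0 0 -0.9 0 0.001 0 1"}}

```text
clock: 10.47
ee_pos: [0.4734, 0.249, 0.0892]
tool_rot: [0.999, -0.035, -0.0, 0.0]
wrist_force: [-0.6, 0.1, -3.0]
finger_gap: 0.0096
```

```bash
python3 path.py 6; python3 - <<'E'
from h import *
im=eyes.snapshot("wrist"); cv2.imwrite("pics/w11.png",im[:,:,::-1])
E
```

```text
[0.4734 0.249  0.0892] F [-0.5696  0.1367 -2.9714] gap 0.009572326556583289 tilt [   -0.9    -0.1 -1000. ]
7 row [ 0.03 -0.02 -0.45] [0.    0.001 0.   ]
8 row [ 0.03 -0.02 -0.95] [0.    0.001 0.   ]
9 row [ 0.03 -0.02 -1.52] [0.    0.001 0.   ]
10 row [ 0.03 -0.02 -2.16] [0.    0.001 0.   ]
11 row [ 0.03 -0.02 -2.83] [0.    0.001 0.   ]
```

View pics/w11.png

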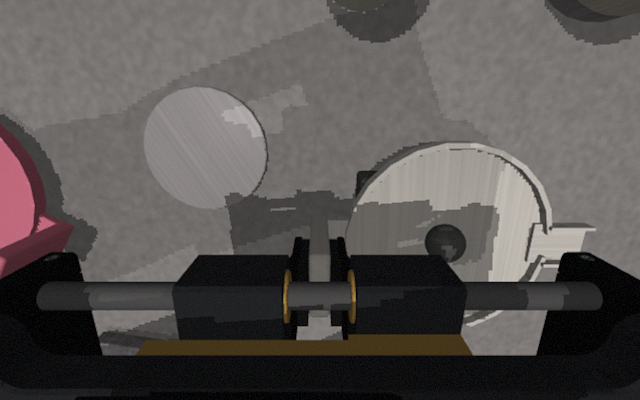

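The dish is lifted (-3 N) with the ball unchanged at (446,242). Continuing.

Emit:
{"method": "jog_arm", "body": {"commands": "0 0 -0.3 0 0.001 0 1;0 0 -0.7 0 0.001 0 1;0 0 -1.2 0 0.001 0 1;0 0 -1.8 0 0.001 0 1;0 0 -2.4 0 0.001 0 1"}}

```text
clock: 10.93
ee_pos: [0.4741, 0.2493, 0.115]
tool_rot: [0.999, -0.035, 0.001, -0.0]
wrist_force: [0.6, -0.4, -2.8]
finger_gap: 0.01
```

Emit:
{"method": "jog_arm", "body": {"commands": "0 0 -0.7 0 0 0 1;0 0 -1.4 0 0 0 1;0 0 -2.1 0 0 0 1;0 0 -2.7 0 0 0 1;0 0 -3.2 0 0 0 1"}}

```text
clock: 11.35
ee_pos: [0.4743, 0.2494, 0.1481]
tool_rot: [0.999, -0.035, 0.001, -0.0]
wrist_force: [-0.3, 0.3, -2.3]
finger_gap: 0.0099
```

```bash
python3 path.py 18
```

```text
[0.4743 0.2494 0.1481] F [-0.3101  0.2722 -2.296 ] gap 0.009916578852834035 tilt [    2.8     0.7 -1000. ]
19 row [-0.05  0.02 -1.87] [-0.001 -0.003  0.   ]
20 row [-0.05  0.02 -2.2 ] [-0.001 -0.003  0.   ]
21 row [-0.05  0.02 -2.45] [-0.001 -0.003  0.   ]
22 row [-0.05  0.02 -2.62] [-0.001 -0.003  0.   ]
23 row [-0.05  0.02 -2.71] [-0.001 -0.003  0.   ]
```

Emit:
{"method": "jog_arm", "body": {"commands": "-0.02 0.01 -0.7 -0.001 -0.003 0 1;-0.05 0.02 -1.3 -0.001 -0.003 0 1;-0.05 0.02 -1.8 -0.001 -0.003 0 1;-0.05 0.02 -2.2 -0.001 -0.003 0 1;-0.05 0.02 -2.5 -0.001 -0.003 0 1"}}

```text
clock: 11.77
ee_pos: [0.4738, 0.2492, 0.1736]
tool_rot: [0.999, -0.035, -0.0, -0.0]
wrist_force: [0.2, -0.1, -2.9]
finger_gap: 0.0095
```

```bash
python3 path.py 25;python3 path.py 30|tail -5;
```

```text
[0.4738 0.2492 0.1736] F [ 0.2216 -0.0707 -2.8761] gap 0.009547247221398375 tilt [   -0.     0. -1000.]
26 row [-0.01  0.01 -0.2 ] [-0.  0.  0.]
27 row [-0.01  0.03 -0.2 ] [-0.     0.     0.002]
28 row [ 0.    0.08 -0.2 ] [-0.     0.     0.006]
29 row [ 0.02  0.18 -0.2 ] [-0.     0.     0.014]
30 row [ 0.05  0.33 -0.2 ] [-0.     0.     0.025]
31 row [ 0.1   0.55 -0.2 ] [-0.     0.     0.042]
32 row [ 0.15  0.83 -0.2 ] [-0.     0.     0.064]
33 row [ 0.22  1.19 -0.2 ] [-0.     0.     0.091]
34 row [ 0.31  1.62 -0.2 ] [-0.     0.     0.124]
35 row [ 0.41  2.12 -0.2 ] [-0.     0.     0.163]
```

Now the combined turn and translation.

Emit:
{"method": "jog_arm", "body": {"commands": "0 0.06 -0.1 0 0 0.004 1;0.02 0.18 -0.2 0 0 0.014 1;0.05 0.33 -0.2 0 0 0.025 1;0.1 0.55 -0.2 0 0 0.042 1;0.15 0.83 -0.2 0 0 0.064 1"}}

```text
clock: 12.18
ee_pos: [0.4746, 0.2406, 0.1753]
tool_rot: [0.998, -0.068, -0.0, 0.0]
wrist_force: [-0.2, 0.5, -2.9]
finger_gap: 0.0099
```

```bash
python3 path.py 32
```

```text
[0.4746 0.2406 0.1753] F [-0.2439  0.4831 -2.9003] gap 0.00987238305031011 tilt [   -0.5    -0.2 -1000. ]
33 row [ 0.11  0.32 -0.03] [0.    0.    0.025]
34 row [ 0.22  0.75 -0.03] [0.    0.    0.058]
35 row [ 0.36  1.24 -0.03] [0.    0.    0.097]
36 row [ 0.51  1.81 -0.03] [0.    0.    0.141]
37 row [ 0.68  2.44 -0.03] [0.    0.    0.191]
```

Emit:
{"method": "jog_arm", "body": {"commands": "0.11 0.32 -0.03 0 0 0.025 1;0.22 0.75 -0.03 0 0 0.058 1;0.36 1.24 -0.03 0 0 0.097 1;0.51 1.81 -0.03 0 0 0.141 1;0.68 2.44 -0.03 0 0 0.191 1"}}

```text
clock: 12.6
ee_pos: [0.478, 0.2149, 0.1755]
tool_rot: [0.986, -0.165, -0.0, 0.0]
wrist_force: [-0.2, -0.1, -2.6]
finger_gap: 0.0097
```

```bash
python3 path.py 37
```

```text
[0.478  0.2149 0.1755] F [-0.2323 -0.1227 -2.5944] gap 0.00969840860486289 tilt [   -0.7    -0.2 -1000. ]
38 row [ 0.3   0.59 -0.01] [0.    0.001 0.05 ]
39 row [ 0.65  1.29 -0.01] [0.    0.001 0.109]
40 row [ 1.02  2.04 -0.01] [0.    0.001 0.172]
41 row [ 1.41  2.83 -0.01] [0.    0.001 0.238]
42 row [ 1.82  3.65 -0.01] [0.001 0.001 0.307]
```

Emit:
{"method": "jog_arm", "body": {"commands": "0.3 0.6 0 0 0.001 0.05 1;0.65 1.3 0 0 0.001 0.109 1;1.02 2.04 0 0 0.001 0.172 1;1.41 2.83 0 0 0.001 0.238 1;1.82 3.65 0 0 0.001 0.307 1"}}

```text
clock: 13.02
ee_pos: [0.4834, 0.1738, 0.1754]
tool_rot: [0.949, -0.316, 0.0, 0.0]
wrist_force: [0.1, -0.5, -3.0]
finger_gap: 0.0099
```

```bash
python3 path.py 42
```

```text
[0.4834 0.1738 0.1754] F [ 0.0564 -0.5422 -2.9612] gap 0.009914442507973254 tilt [    0.1    -0.6 -1000. ]
43 row [ 0.61  0.62 -0.02] [ 0.    -0.     0.066]
44 row [ 1.28  1.32 -0.02] [ 0.    -0.001  0.139]
45 row [ 1.96  2.02 -0.02] [ 0.    -0.001  0.213]
46 row [ 2.64  2.71 -0.02] [ 0.    -0.001  0.286]
47 row [ 3.32  3.41 -0.02] [ 0.    -0.001  0.359]
```

Emit:
{"method": "jog_arm", "body": {"commands": "0.61 0.62 0 0 0 0.066 1;1.28 1.32 0 0 0 0.139 1;1.96 2.02 0 0 0 0.213 1;2.64 2.71 0 0 0 0.286 1;3.32 3.41 0 0 0 0.359 1"}}

```text
clock: 13.43
ee_pos: [0.4896, 0.1257, 0.1754]
tool_rot: [0.876, -0.483, 0.0, 0.0]
wrist_force: [-0.3, 0.2, -2.6]
finger_gap: 0.0096
```

```bash
python3 path.py 47
```

```text
[0.4896 0.1257 0.1754] F [-0.3253  0.1535 -2.6285] gap 0.009587511548316037 tilt [    0.2    -0.7 -1000. ]
48 row [ 0.78  0.36 -0.02] [ 0.    -0.001  0.066]
49 row [ 1.61  0.74 -0.02] [ 0.    -0.001  0.135]
50 row [ 2.4   1.11 -0.02] [ 0.    -0.001  0.201]
51 row [ 3.16  1.46 -0.02] [ 0.    -0.001  0.264]
52 row [ 3.87  1.79 -0.01] [ 0.    -0.001  0.323]
```

Emit:
{"method": "jog_arm", "body": {"commands": "0.78 0.36 0 0 -0.001 0.066 1;1.61 0.74 0 0 -0.001 0.135 1;2.4 1.11 0 0 -0.001 0.201 1;3.16 1.46 0 0 -0.001 0.264 1;3.87 1.79 0 0 -0.001 0.323 1"}}

```text
clock: 13.85
ee_pos: [0.4952, 0.0826, 0.1754]
tool_rot: [0.785, -0.619, -0.0, -0.0]
wrist_force: [0.3, -0.1, -2.1]
finger_gap: 0.0098
```

```bash
python3 path.py 52
```

```text
[0.4952 0.0826 0.1754] F [ 0.254  -0.1491 -2.0749] gap 0.009790185353037882 tilt [    0.1     0.3 -1000. ]
53 row [ 0.64  0.07 -0.02] [-0.     0.     0.049]
54 row [ 1.29  0.14 -0.02] [-0.     0.     0.098]
55 row [ 1.87  0.2  -0.02] [-0.     0.     0.142]
56 row [ 2.38  0.25 -0.02] [-0.     0.     0.181]
57 row [ 2.82  0.3  -0.02] [-0.     0.     0.214]
```

Emit:
{"method": "jog_arm", "body": {"commands": "0.64 0.07 0 0 0 0.049 1;1.29 0.14 0 0 0 0.098 1;1.87 0.2 0 0 0 0.142 1;2.38 0.25 0 0 0 0.181 1;2.82 0.3 0 0 0 0.214 1"}}

```text
clock: 14.27
ee_pos: [0.4989, 0.0538, 0.1754]
tool_rot: [0.713, -0.701, -0.0, -0.0]
wrist_force: [0.1, -0.6, -2.9]
finger_gap: 0.0098
```

```bash
python3 path.py 57;python3 path.py 62|tail -5;
```

```text
[0.4989 0.0538 0.1754] F [ 0.1185 -0.5796 -2.8853] gap 0.009820233249943827 tilt [    0.3     0.3 -1000. ]
58 row [ 0.28 -0.04 -0.02] [-0.     0.     0.023]
59 row [ 0.57 -0.07 -0.02] [-0.     0.     0.045]
60 row [ 0.79 -0.09 -0.02] [-0.     0.     0.062]
61 row [ 0.94 -0.11 -0.02] [-0.     0.     0.073]
62 row [ 1.04 -0.12 -0.02] [-0.     0.     0.081]
63 row [ 1.1  -0.13 -0.02] [-0.     0.     0.085]
64 row [ 1.12 -0.13 -0.02] [-0.     0.     0.086]
65 row [ 1.12 -0.13 -0.02] [-0.     0.     0.087]
66 row [ 1.12 -0.13 -0.02] [-0.     0.     0.087]
67 row [ 1.12 -0.13 -0.02] [-0.     0.     0.087]
```

Emit:
{"method": "jog_arm", "body": {"commands": "0.28 -0.04 0 0 0 0.023 1;0.57 -0.07 0 0 0 0.045 1;0.79 -0.09 0 0 0 0.062 1;0.94 -0.11 0 0 0 0.073 1;1.04 -0.12 0 0 0 0.081 1"}}

```text
clock: 14.68
ee_pos: [0.5003, 0.0433, 0.1755]
tool_rot: [-0.684, 0.73, 0.0, 0.0]
wrist_force: [-0.7, 0.5, -2.4]
finger_gap: 0.0096
```

```bash
python3 path.py 65|head -2; python3 - <<'E'
from h import *
import pickle
st=bot.state();pickle.dump(st,open("w12.pkl","wb"))
im=eyes.snapshot("wrist"); cv2.imwrite("pics/w12.png",im[:,:,::-1])
im=eyes.snapshot("top"); cv2.imwrite("pics/t12.png",im[:,:,::-1]);cv2.imwrite("pics/t12c.png",cv2.resize(im[150:250,340:460,::-1],None,fx=6,fy=6,interpolation=cv2.INTER_CUBIC))
im=eyes.snapshot("side"); cv2.imwrite("pics/s12.png",im[:,:,::-1]);cv2.imwrite("pics/s12c.png",cv2.resize(im[100:230,250:450,::-1],None,fx=4,fy=4,interpolation=cv2.INTER_CUBIC))
E
```

```text
[0.5003 0.0433 0.1755] F [-0.7055  0.5235 -2.417 ] gap 0.009630947743516692 tilt [    0.3     0.3 -1000. ]
66 row [ 0.07 -0.01 -0.01] [-0.     0.     0.005]
```

View pics/w12.png

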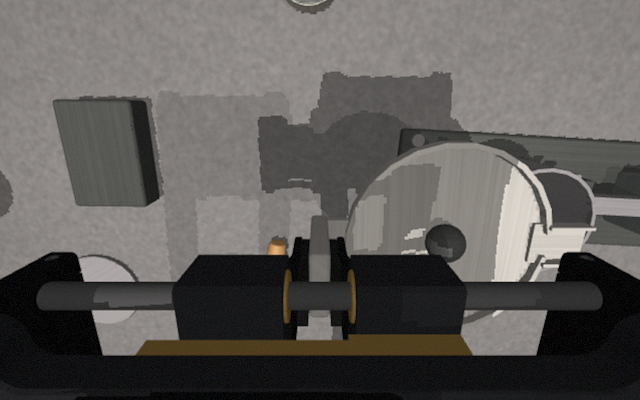

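View pics/t12c.png

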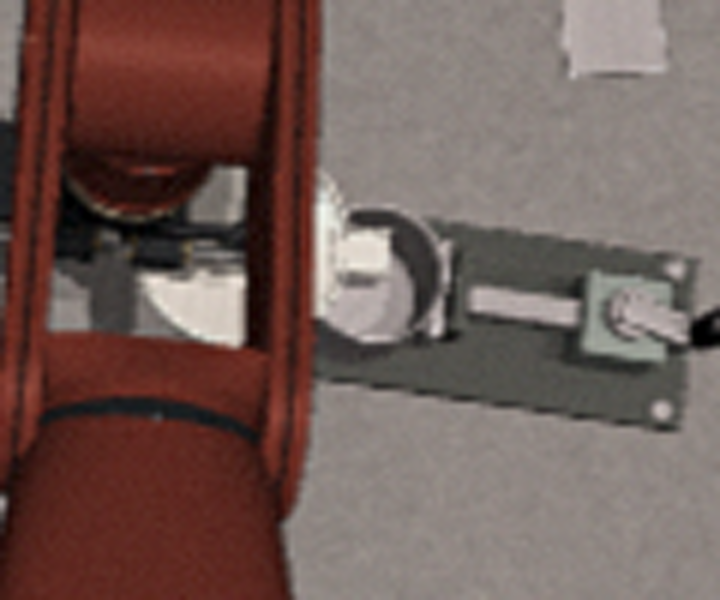

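View pics/s12c.png

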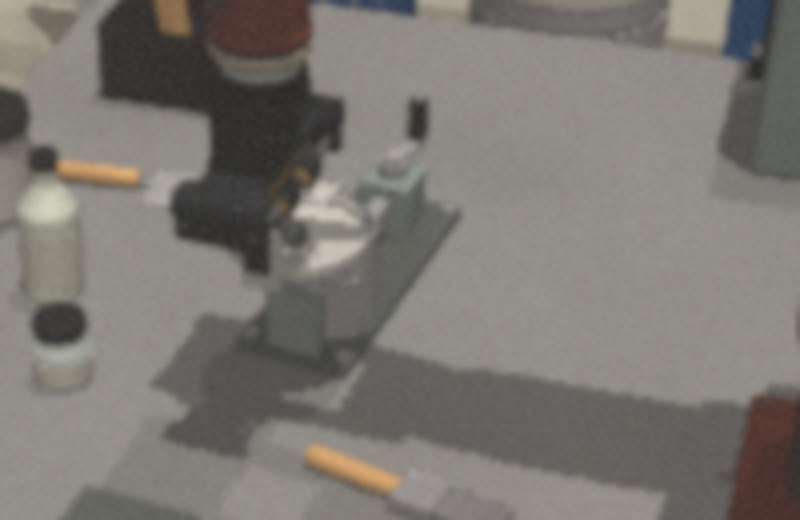

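The ball has not moved, at (446,243), and the spout tip lies over the tin mouth. Before descending I need the height of the V block that the foot passes over.

```bash
python3 - <<'E'
from h import *
im=cv2.imread("pics/s2.png")
cv2.imwrite("pics/s2c.png",cv2.resize(im[130:230,270:390],None,fx=6,fy=6,interpolation=cv2.INTER_CUBIC))
c=cam("top");g=lambda u,v:((u+.5)/6-.5+340,(v+.5)/6-.5+150)
print("tip corners",[onz(c,g(*p),.143) for p in [(391,230),(388,277)]])
print("mouth right/top/bottom",[onz(c,g(*p),.102) for p in [(444,277),(376,206),(370,348)]])
cs=cam("side")
for z in (.07,.08,.09,.1,.11): print(z,(proj(cs,[.4904+.065*.116,-.1198+.065*.993,z])-[270,130])*6)
E
```

```text
tip corners [array([ 0.5036, -0.1223,  0.143 ]), array([ 0.4761, -0.1204,  0.143 ])]
mouth right/top/bottom [array([ 0.4849, -0.1611,  0.102 ]), array([ 0.5266, -0.1214,  0.102 ]), array([ 0.4414, -0.1173,  0.102 ])]
0.07 [327.5363 250.4514]
0.08 [327.6125 236.3031]
0.09 [327.6892 222.0517]
0.1 [327.7665 207.696 ]
0.11 [327.8443 193.2349]
```

View pics/s2c.png

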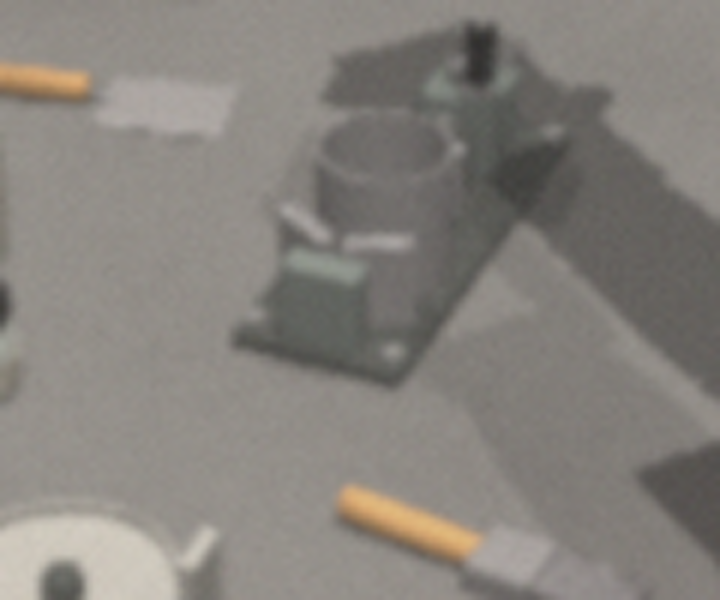

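The block top is only about 65 mm high, so it is clear. The tip measures (0.490,-0.121) and the mouth about (0.488,-0.120). Descending to TCP z 0.159 puts the tip about 25 mm above the mouth.

```bash
python3 - <<'E'
from h import *
go([.499,.0428,.159],-.07-np.pi/2)
E
```

```text
row [0.08 0.12 1.64] [-0.     0.     0.006]
```

Emit:
{"method": "jog_arm", "body": {"commands": "0.02 -0.02 0.05 0 0 0.002 1;0.03 -0.04 0.2 0 0 0.004 1;0.05 -0.07 0.45 0 0 0.006 1;0.05 -0.1 0.75 0 0 0.006 1;0.05 -0.12 1.0 0 0 0.006 1"}}

```text
clock: 15.25
ee_pos: [0.5013, 0.043, 0.165]
tool_rot: [-0.682, 0.731, 0.0, 0.0]
wrist_force: [-0.4, 0.5, -1.5]
finger_gap: 0.0097
```

```bash
python3 - <<'E'
from h import *
go([.499,.0428,.159],-.07-np.pi/2)
E
```

```text
row [0.03 0.23 0.6 ] [ 0.  0. -0.]
```

I had the sign of y wrong in that call, which left a 2.3 mm offset. I'll correct it now.

Emit:
{"method": "jog_arm", "body": {"commands": "0.01 0.05 0.15 0 0 0 1;0.02 0.12 0.35 0 0 0 1;0.03 0.18 0.5 0 0 0 1;0.03 0.22 0.57 0 0 0 1;0.03 0.23 0.6 0 0 0 1"}}

```text
clock: 15.67
ee_pos: [0.4988, 0.0428, 0.1588]
tool_rot: [-0.682, 0.731, 0.0, 0.0]
wrist_force: [0.8, 0.3, -2.8]
finger_gap: 0.0097
```

Emit:
{"method": "jog_arm", "body": {"commands": "0 0 0 0 0 0 1;0 0 0 0 0 0 1;0 0 0 0 0 0 1;0 0 0 0 0 0 1;0 0 0 0 0 0 1"}}

```text
clock: 16.08
ee_pos: [0.4989, 0.0428, 0.1589]
tool_rot: [-0.682, 0.731, 0.0, 0.0]
wrist_force: [0.6, 1.1, -2.4]
finger_gap: 0.01
```

```bash
python3 - <<'E'
from h import *
im=eyes.snapshot("wrist"); cv2.imwrite("pics/w13.png",im[:,:,::-1])
im=eyes.snapshot("top"); cv2.imwrite("pics/t13c.png",cv2.resize(im[150:250,340:460,::-1],None,fx=6,fy=6,interpolation=cv2.INTER_CUBIC))
im=eyes.snapshot("side"); cv2.imwrite("pics/s13c.png",cv2.resize(im[120:220,270:390,::-1],None,fx=6,fy=6,interpolation=cv2.INTER_CUBIC))
st=bot.state();print(st["ee_pos"],st["wrist_force"],st["finger_gap"],np.abs(st["joint_velocities"]).max(),R.from_quat(st["tool_rot"]).as_matrix()[:,2])
go([.499,.0428,.159],-.07-np.pi/2)
E
```

```text
[0.4989 0.0428 0.1588] [-0.2451 -0.293  -2.8347] 0.009663718101632721 0.0013257966412830863 [-0.0003  0.0004 -1.    ]
row [ 0.   -0.01 -0.02] [ 0.  0. -0.]
```

View pics/w13.png

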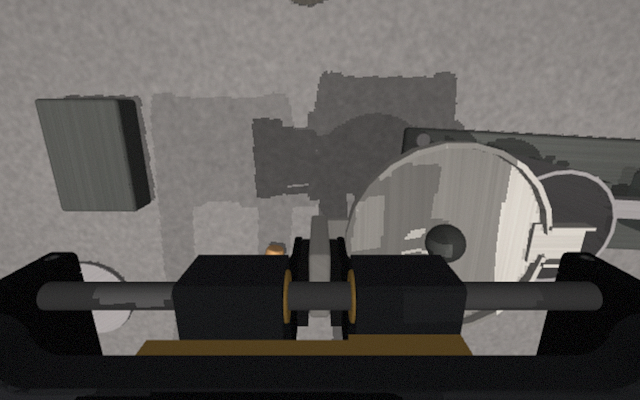

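View pics/t13c.png

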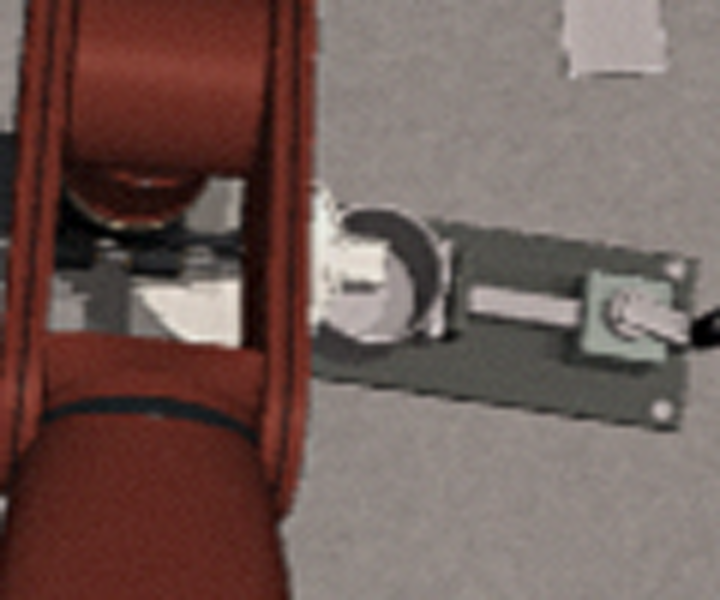

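View pics/s13c.png

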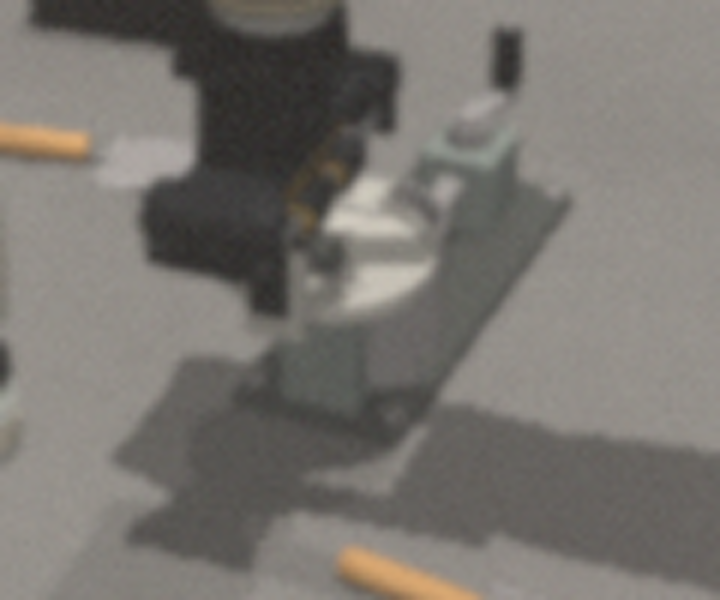

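```bash
python3 - <<'E'
from h import *
c=cam("top");g=lambda u,v:((u+.5)/6-.5+340,(v+.5)/6-.5+150)
print("tip",[onz(c,g(*p),.1265) for p in [(388,241),(385,288)]],"mouth R/T/B",[onz(c,g(*p),.102) for p in [(444,277),(376,206),(370,347)]])
a,b=cv2.imread("pics/w10.png"),cv2.imread("pics/w13.png")
for i in (a,b):
    m=(i[215:262,415:480].max(2)<75).astype(np.uint8);n,l,s,ce=cv2.connectedComponentsWithStats(m);k=1+s[1:,4].argmax();print(ce[k]+[415,215],s[k])
E
```

```text
tip [array([ 0.5005, -0.1237,  0.1265]), array([ 0.4728, -0.1217,  0.1265])] mouth R/T/B [array([ 0.4849, -0.1611,  0.102 ]), array([ 0.5266, -0.1214,  0.102 ]), array([ 0.4419, -0.1173,  0.102 ])]
[443.2625 244.5051] [   0    9   52   38 1364]
[442.4715 243.6375] [   0    9   51   38 1211]
```

The tip is at (0.487,-0.123) and the mouth at about (0.486,-0.119). The arm is still and level and the ball is unmoved, so I'm handing in.

```bash
python3 -c "
from plant import bot
print(bot.finish_job())"
```

```text
the job is handed in; nothing more can be done
None
```

I cranked the clamp to about 4.95 rad, and the top view shows the tin seated in the V with the jaw on it. I then lifted the dish by its tab, turned it a quarter turn clockwise, and handed the job in at about 16 s while still holding it over the tin.

- **Spout position:** the tip is about 25 mm above the rim and within about 4 mm of the mouth's centre in the top view. My separate estimates of the mouth centre disagreed by up to about 5 mm.
- **Level and still:** the tool is tilted less than 0.001 rad, and the fastest joint speed read 0.001 rad/s. The dish sits in the gripper as it did on the stand.
- **Ball:** in the wrist view it is within 1 px of where it was when gripped, in the middle of the dish.
- **Contact:** the wrist force is only the dish's weight, about 2.8 N, so nothing else is being touched. I didn't see any of the other things move.
- **Slips:** I got one sign wrong during the descent, which put the dish 2.3 mm off sideways, and I corrected it at once. After I let go of the crank, one wrist picture put it perhaps 0.02–0.03 rad lower than measured, which is still firm.

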